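# Close the sealing press on a tub and clamp it

## Robot

A 6-joint arm with a two-finger parallel gripper is mounted at the origin on the work surface. World frame = base frame: x ahead of the robot, y to its left, z up, the work surface at z = 0. Lengths are in mm, angles in rad, forces in N, time in s.
With the tool pointing down it reaches from about 400 to 925 mm from the base axis. Payload 12.5 kg.
Tool frame: the origin (TCP) lies at the very end of the fingers, on their centre line; the grasp point (between the pads) lies 19 mm behind it; z points along the fingers, x is the direction in which the jaws open and shut, and the axes are right-handed (so a half turn about z gives the same grasp; the last joint's range is limited). The gripper opens to 95 mm and grips with 3 to 60 N. Pads are 20 mm wide; open, the fingers measure 119 mm over their backs; the gripper's body (75 mm by 180 mm) begins 59 mm behind the grasp point.
Start: joints at [1.021, 0.491, 1.559, -0, 1.092, -0.106], TCP at [268.346, 564.48, 214.661] pointing down, gripper open.
Joint ranges: [-3.1, 3.1], [-0.84, 2.19], [0.05, 2.79], [-1.13, 4.28], [0.06, 2.93], [-2.69, 2.69]. Speed limits (rad/s): [2.22, 2.22, 2.79, 3.14, 3.14, 3.14].

## Interface

Orientations are given as [roll, pitch, yaw] about the fixed x, y, z axes, in that order (R = Rz(yaw) Ry(pitch) Rx(roll)).
In Python, from cell import env gives the robot as it stands.
- The arm moves only by the tool arm_command, never from a script. Its argument "motion" is one flat list of numbers, 7 for each row, row after row: the opening, from -1 (shut) to 1 (fully open), then the shift along the tool's x, y, z in mm, then the turn, a rotation vector about the tool's x, y, z in degrees. In form: [fingers, dx, dy, dz, rx, ry, rz, fingers, dx, dy, dz, rx, ry, rz, ...]. A call has 1 to 20 rows; each row is the pose to reach, as a shift and turn from the pose commanded when the call began, along the tool's axes at that moment; what a row does not reach only later rows make up. A row lasts 1/10 s, in which the tool goes at most 50 mm and 8.59 degrees, less where a joint would pass 70% of its speed; a pose out of reach is approached as far as the arm can. A call with a gripper value outside its range is refused whole. The fingers move at their own pace and stop on an object; the grip force is fixed at half the most. Time passes only in rows, so rows that repeat a pose let the fingers close. It gives the time, the measured TCP pose, the force and the opening at its end, in the units of the state.
- env.state(): the state, without advancing time (a new reading comes with each control period).
- env.read_camera(name): name is "scene" or "top"; returns (picture, depth): 480x640x3 uint8, red, green, blue; 480x640 float32, mm along the optical axis (not along the pixel's ray), 0 where there is no reading.
- env.calibration(name): a dict with "fx", "fy", "cx", "cy" (pixels), "cam_to_world" (4x4, takes a point from camera to world coordinates). Camera axes: x right, y down, z forward; pixel columns grow to the right and rows downward; lengths in mm; the calibration is good to about 2 mm. A picture is of the moment at which its call begins. calibration takes no time and is no camera call.
- env.job_done(): hands the job in, once; it reports no verdict.
Trained networks look in the newest picture that a camera, given by its name, has taken for a name from the list of things; names that differ only in an ending like _2 or _b are one class to them, and where a whole thing is asked for, a point or a joint stands for the part that bears it (a point fixed in the world has none). Each returns a list of dicts, best first, with "confidence" (0 to 1); they miss things now and then, are a little off and sometimes report something else, mostly with a low value. They report only what shows in the picture. A call takes as long as a camera call. They do not tell look-alikes from the thing itself.
- env.recognise(camera, label): "location" ([column, row] in pixels, amid what is visible of it).
- env.silhouettes(camera, label): "region" (480x640 bool, what is visible of it) and "location" ([column, row] in pixels, amid what is visible of it).
- env.spot_point(camera, label): "location" ([column, row] in pixels: a listed point, or the origin of a listed thing).
The state is a dict: "t": time; "joints": joint angles; "qvel": joint speeds; "tau": joint torques, N m; "eef_pos": TCP position; "tcp_rot": TCP orientation; "ft_force": force on the tool from outside, world axes, zero at the start; "moment": the same for the moment, N m; "opening": opening from 0.0 (shut) to 1.0 (fully open).
Only numpy, scipy, OpenCV 4.12 (cv2) and the standard library are available. Lean on these libraries where they do the work, as an engineer would, in place of code of your own. Each camera call takes 0.05 s, during which the arm holds its last target.

## Task

A filled tub stands in the blue bench press with the press clamped open. Slacken the small red clamp knob in the middle of the handwheel without turning the handwheel, then wind the black handwheel clockwise until the rubber pad presses the lid with about 25 N, so that the seal under the lid can set; go gently, since 60 N would crush the lid. Finally tighten the red knob fully home again without shifting the handwheel, so that the lid stays pressed, let go, and leave the other tubs and lids on the bench as they stand.

Things in the scene. Friction and masses are not known exactly. Their poses are not given: they have to be found in the camera images.
- wheel_mid (a point): Centre of the black knurled handwheel (outer knob) on top of the blue press: diameter 58 mm, 22 mm thick, axis vertical; this point is half-way up on the axis. Below its underside 25 mm of free height around a 44 mm neck down to the blue crosshead (190 mm long on two columns 150 mm apart, 50 mm wide).
- wheel (a joint): Handwheel angle, rad, 0 at the start, grows clockwise from above, stop at 3.3. Quick thread: 8 mm of platen travel down per rad. While the clamp is slack it turns with a steady friction of about 0.4 N m, plus 0.008 N m per N of pad force (pad force grows by about 180 N per rad once the lid is met). It stays where it is left (below 45 N) and carries the clamp knob round with it.
- clamp (a joint): Clamp knob angle relative to the handwheel, rad: 0 = fully tight at its stop (as it starts), grows counterclockwise from above; slack from about 0.7, end stop 1.4. Turns with about 0.12 N m of friction, to 0.2 N m near tight, and stays where it is left. When tight it brakes the wheel (0.8 N m would force it round).
- clamp_mid (a point): Centre of the red clamp knob (inner knob), concentric above the handwheel: diameter 28 mm, 22 mm tall, axis vertical; this point is half-way up on the axis. 29 mm above wheel_mid; its underside stands 6 mm above the handwheel's top face. A white line on its top runs from the axis to the rim.
- wheel_mark (a point): White mark on the handwheel's top face, 27 mm from its axis.
- pad: Black rubber pad under the aluminium platen, 70 mm across, 12 mm thick; origin at the centre of its underside. It gives 1 mm per 25 N. It starts 6 to 18 mm above the lid.
- tub: Yellow round tub with blue band and green lid in the nest of the press, 92 mm across; origin at the centre of its underside, z up. Its height over the lid differs from tub to tub, 80 to 87 mm, and is not measured: where the pad meets the lid must be felt.
- tub_done: A like tub with green lid on the bench beside the press, 84 mm tall, 92 mm across; origin at the centre of its underside. Leave it alone.
- tub_red: A like tub with red lid on the bench at the other side of the press; origin at the centre of its underside. Leave it alone.
- lid_stack: Stack of four loose lids on the bench, 92 mm across, 52 mm tall; origin at the centre of its underside. Leave it alone.
There are look-alikes about, which are no part of the job. What is shaped like the tub but pink or purple is not meant.

How it is judged:
By the outcome, as a careful person would: the job done as asked, in the order asked, and still so for the second after the job is handed in, with the robot touching nothing.
It also fails if it takes over 72 s, if anything falls off the work surface, if the arm or the gripper's body presses on something with over 40 N, if the wrist force passes 120 N, or if a joint passes its speed limit or range.

## Working session

There is one attempt and no reset: what is moved stays moved. The work goes in short steps, Python scripts to look and compute and a tool call to move; the robot and the scene stay as the last step left them, time stands still between calls to the robot, and variables do not carry over. Pictures are saved under pics/ and viewed, and the job is handed in when it is done.

Besides the shell and the picture viewer there is one more tool, called after "Call:" by a JSON object that holds its "name" and its "arguments", one argument or row to a line. arm_command: Moves the arm, as the interface text tells. Its arguments: {"type":"object","properties":{"motion":{"type":"array","items":{"type":"number"}}},"required":["motion"]}

```bash
ls; mkdir -p pics; cat > h.py <<'E'
import numpy as np, cv2
from cell import env
def save(n,im): cv2.imwrite('pics/'+n+'.png',im[:,:,::-1])
def ray(cam,px):
    c=env.calibration(cam);T=np.array(c['cam_to_world'])
    d=np.array([(px[0]-c['cx'])/c['fx'],(px[1]-c['cy'])/c['fy'],1.0])
    return T[:3,3],T[:3,:3]@d
def at_depth(cam,px,z): o,d=ray(cam,px); return o+d*z
def at_z(cam,px,z): o,d=ray(cam,px); return o+d*(z-o[2])/d[2]
E
python3 - <<'E'
from h import *
s=env.state();print(s)
for cam in('scene','top'):
    im,d=env.read_camera(cam);save(cam+'0',im);np.save(cam+'_d.npy',d)
    for l in('wheel_mid','clamp_mid','wheel_mark'):
        r=env.spot_point(cam,l)
        for q in r[:3]:
            p=q['location'];z=d[int(p[1]),int(p[0])]
            print(cam,l,q['confidence'],p,z,at_depth(cam,p,z))
print(env.state()['t'], env.calibration('top'), env.calibration('scene'))
E
```

```text
pics
{'t': 0.0, 'joints': array([ 1.02139984e+00,  4.91579794e-01,  1.55947278e+00,  1.26186954e-06,
        1.09171261e+00, -1.05588447e-01]), 'qvel': array([-0.00219209,  0.00042983,  0.00016884,  0.00119304,  0.00043431,
        0.00239415]), 'tau': array([-1.69808496e-03, -6.12648439e+01, -2.58181411e+01,  6.92755217e-02,
        4.81972564e-02, -1.12798064e-04]), 'eef_pos': array([268.20041645, 564.24309112, 214.0411499 ]), 'tcp_rot': array([-3.14146797e+00,  1.16587897e-03,  1.12698777e+00]), 'ft_force': array([-0.63149087, -0.37601426, -0.2991118 ]), 'moment': array([-0.00480985,  0.01824322,  0.02072268]), 'opening': 1.0022222732597128}
scene wheel_mid 0.56 [277.9, 196.9] 1001.2641 [570.60673135  37.98458069 257.50461328]
scene clamp_mid 0.58 [277.3, 184.5] 998.54285 [560.29737327  25.24172242 272.06609441]
scene wheel_mark 0.84 [291.0, 187.3] 1263.8854 [438.98974632 -87.57938361  63.74344884]
top wheel_mid 0.66 [372.3, 215.5] 854.35266 [551.00720629  32.59485384 268.69074893]
top clamp_mid 0.52 [377.8, 209.3] 855.1747 [560.92322437  23.25898123 269.27947233]
top wheel_mark 0
[... 293 characters left out ...]
7923e-01,  3.03301730e-02,  2.61455685e-02,
         9.39307647e+01],
       [-3.08100019e-02, -1.65238539e-01, -9.85772270e-01,
         1.10727608e+03],
       [ 0.00000000e+00,  0.00000000e+00,  0.00000000e+00,
         1.00000000e+00]])} {'fx': 564.7396929244474, 'fy': 564.7396929244474, 'cx': 319.2373128004392, 'cy': 235.6573600760284, 'cam_to_world': array([[-7.36955744e-01,  5.52253190e-01, -3.89759729e-01,
         9.44796274e+02],
       [ 6.75859182e-01,  6.11001459e-01, -4.12179067e-01,
         5.42203409e+02],
       [ 1.05165592e-02, -5.67180422e-01, -8.23526424e-01,
         1.04386874e+03],
       [ 0.00000000e+00,  0.00000000e+00,  0.00000000e+00,
         1.00000000e+00]])}
```

View pics/scene0.png

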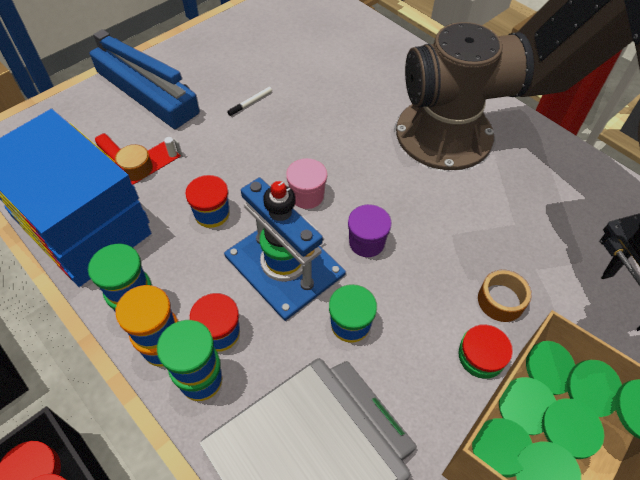

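View pics/top0.png

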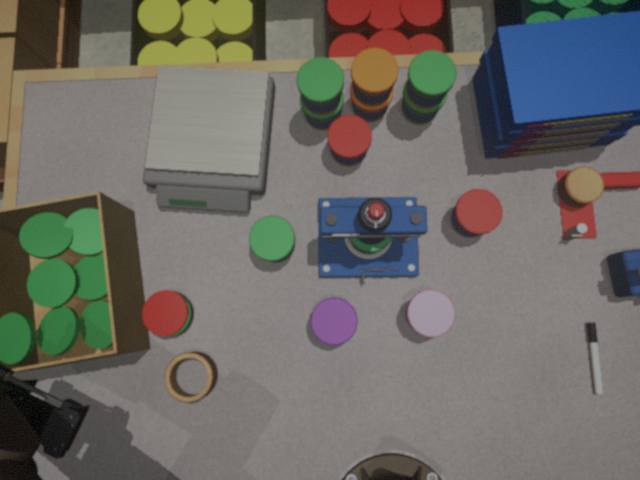

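The scene picture shows the press at about (282,240), with the red knob at (278,187) on the black wheel at (280,200). In the top view the knob is at (376,211). Next I'll fit both from the depth data.

```bash
python3 - <<'E'
from h import *
for cam,(u0,u1,v0,v1) in(('top',(300,450,180,290)),('scene',(220,350,165,320))):
    im=cv2.imread(f'pics/{cam}0.png')[:,:,::-1].astype(int);d=np.load(cam+'_d.npy')
    c=env.calibration(cam);T=c['cam_to_world']
    vv,uu=np.mgrid[v0:v1,u0:u1];z=d[v0:v1,u0:u1]
    P=np.stack([(uu-c['cx'])/c['fx']*z,(vv-c['cy'])/c['fy']*z,z],-1)@T[:3,:3].T+T[:3,3]
    C=im[v0:v1,u0:u1]
    red=(C[...,0]>120)&(C[...,1]<70)&(C[...,2]<70)&(P[...,2]>230)&(P[...,2]<330)
    blk=(C.max(-1)<60)&(P[...,2]>215)&(P[...,2]<300)
    blu=(C[...,2]>C[...,0]+50)&(P[...,2]>180)&(P[...,2]<240)
    for n,m in(('red',red),('blk',blk),('blu',blu)):
        p=P[m]
        if len(p)<5: print(cam,n,len(p));continue
        print(cam,n,len(p),'med',np.median(p,0),'min',np.percentile(p,3,axis=0),'max',np.percentile(p,97,axis=0))
        if n=='blu':
            zt=np.median(p[:,2]); r=cv2.minAreaRect(p[abs(p[:,2]-zt)<6][:,:2].astype(np.float32)); print(r)
        if n=='red':
            zt=np.percentile(p[:,2],90);q=p[p[:,2]>zt-4];print('top circ',zt,cv2.minEnclosingCircle(q[:,:2].astype(np.float32)))
        if n=='blk':
            h=np.histogram(p[:,2],bins=np.arange(215,300,4));print(h)
    crop=cv2.imread(f'pics/{cam}0.png')[v0:v1,u0:u1]
    cv2.imwrite(f'pics/{cam}0z.png',cv2.resize(crop[:90,:] if cam=='scene' else crop[:80],None,fx=5,fy=5,interpolation=cv2.INTER_CUBIC))
E
```

```text
top red 42 med [561.76923857  24.16253139 268.86873416] min [551.39924992  15.32311085 266.79646625] max [571.62208493  36.05663608 271.60847398]
top circ 270.26803222671373 ((560.8988037109375, 25.85358428955078), 11.427143096923828)
top blk 228 med [543.34059449  36.79842566 239.0167805 ] min [532.00009029   1.82108677 223.05594352] max [584.12133937  52.94866212 242.70428008]
(array([  0,   7,   7,  15,  13,  69, 113,   4,   0,   0,   0,   0,   0,
         0,   0,   0,   0,   0,   0,   0,   0]), array([215, 219, 223, 227, 231, 235, 239, 243, 247, 251, 255, 259, 263,
       267, 271, 275, 279, 283, 287, 291, 295, 299]))
top blu 1510 med [559.63312212   1.19931066 193.14501864] min [538.12901042 -63.04635448 190.12911163] max [583.24330418 116.40394538 196.42725813]
((561.3889770507812, 26.80701446533203), (187.1297607421875, 48.45124816894531), 88.49169921875)
scene red 113 med [564.34389146  31.08357982 271.209653  ] min [552.03615239  18.86628365 267.27048471] max [572.59544363  38.91701313 273.83398576]
top circ 273.1664502092312 ((562.4880981445312, 30.038984298706055), 13.37736988067627)
scene blk 440 med [573.86012559  43.68698943 241.28085933] min [538.13909648   7.57876225 225.62991284] max [588.17041403  55.7950412  245.81483381]
(array([  0,   3,  25,  40,  41,  48, 136, 144,   3,   0,   0,   0,   0,
         0,   0,   0,   0,   0,   0,   0,   0]), array([215, 219, 223, 227, 231, 235, 239, 243, 247, 251, 255, 259, 263,
       267, 271, 275, 279, 283, 287, 291, 295, 299]))
scene blu 1414 med [571.83022032  59.46085942 195.4942392 ] min [539.95402076 -60.79708271 186.46052239] max [586.11735869 120.55912243 198.87510772]
((561.9119873046875, 27.559967041015625), (190.38912963867188, 49.10350036621094), 88.9109115600586)
```

```bash
python3 - <<'E'
import cv2
print(cv2.imread('pics/top0z.png').shape,cv2.imread('pics/scene0z.png').shape)
E
```

```text
(400, 750, 3) (450, 650, 3)
```

View pics/top0z.png

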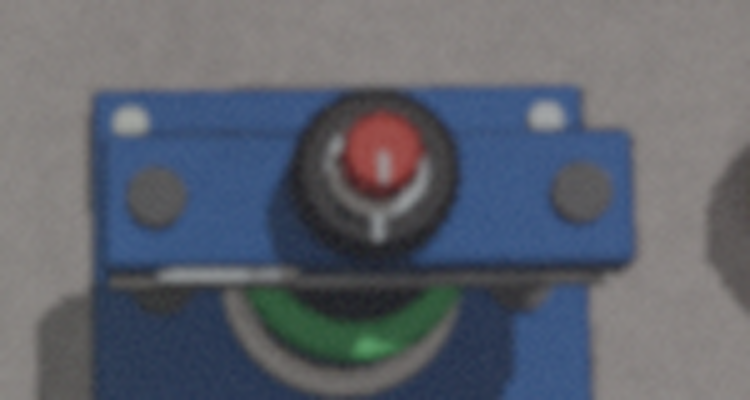

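View pics/scene0z.png

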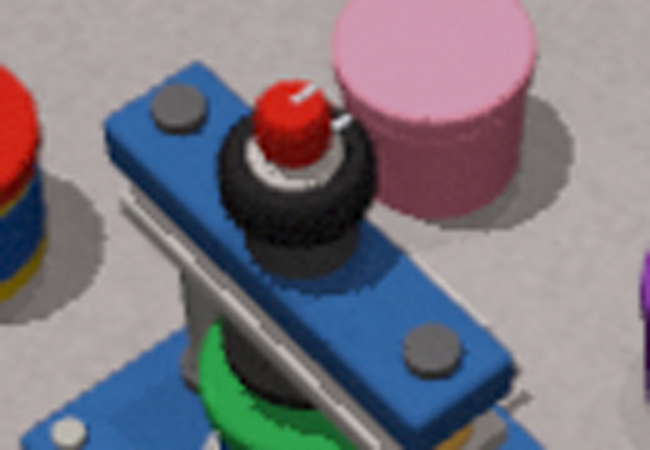

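```bash
cat >> h.py <<'E'
def delta(c,t):
    """c,t: x,y,z,yaw(rad), tool down -> dx,dy,dz,rz deg"""
    y=c[3];d=np.array(t[:3])-np.array(c[:3])
    return np.round([d[0]*np.cos(y)+d[1]*np.sin(y), d[0]*np.sin(y)-d[1]*np.cos(y), -d[2], np.degrees(c[3]-t[3])],2)
E
python3 -c "
from h import *
print(delta([268.346,564.48,214.661,1.127],[561.5,27,300,0.6]))"
```

```text
[-359.54  495.53  -85.34   30.19]
```

Call:
{"name": "arm_command", "arguments": {
  "motion": [0,0,0,-50,0,0,0,0,-30,41,-85.3,0,0,5,0,-60,82,-85.3,0,0,10,0,-90,123,-85.3,0,0,15,0,-120,165,-85.3,0,0,20,0,-150,206,-85.3,0,0,25,0,-180,248,-85.3,0,0,30,0,-210,289,-85.3,0,0,30.2,0,-240,330,-85.3,0,0,30.2,0,-270,372,-85.3,0,0,30.2,0,-300,413,-85.3,0,0,30.2,0,-330,455,-85.3,0,0,30.2,0,-350,482,-85.3,0,0,30.2,0,-359.5,495.5,-85.3,0,0,30.2,0,-359.5,495.5,-85.3,0,0,30.2,0,-359.5,495.5,-85.3,0,0,30.2,0,-359.5,495.5,-85.3,0,0,30.2]
}}

```text
t: 2.1
eef_pos: [561.0, 28.0, 300.0]
tcp_rot: [-3.141, -0.0, 0.601]
ft_force: [0.4, 0.3, 1.2]
opening: 0.503
```

```bash
python3 - <<'E'
from h import *
for cam in('scene','top'):
    im,d=env.read_camera(cam)
    save(cam+'1',im)
    a=(220,350,110,250) if cam=='scene' else (300,450,150,270)
    cv2.imwrite(f'pics/{cam}1z.png',cv2.resize(im[a[2]:a[3],a[0]:a[1],::-1],None,fx=4,fy=4,interpolation=cv2.INTER_CUBIC))
s=env.state()
for k in('t','joints','eef_pos','tcp_rot','ft_force','moment','opening'):print(k,np.round(s[k],3))
E
```

```text
t 2.2
joints [-0.068  0.323  1.597  0.     1.221 -0.669]
eef_pos [561.048  28.152 300.191]
tcp_rot [ 3.142 -0.     0.601]
ft_force [-0.454 -0.539 -0.021]
moment [-0.061 -0.009 -0.001]
opening 0.502
```

View pics/scene1z.png

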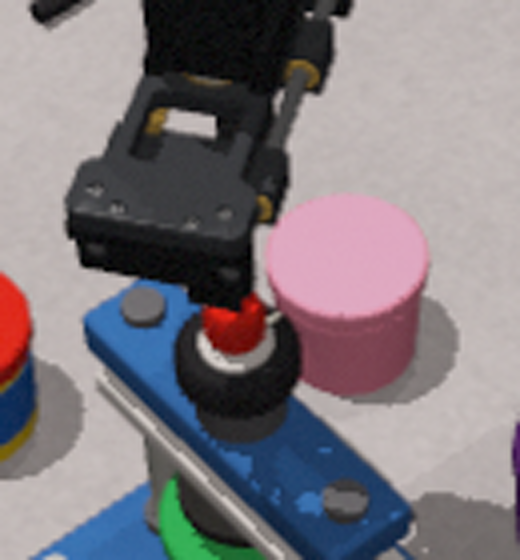

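The fingers hang above the knob (scene crop, knob at about (235,322)), and nothing is touching. I'll go down and grip.

Call:
{"name": "arm_command", "arguments": {
  "motion": [0,0,0,15,0,0,0,0,0,0,30,0,0,0,0,0,0,40,0,0,0,0,0,0,46,0,0,0,0,0,0,49,0,0,0,0,0,0,51.5,0,0,0,0,0,0,51.5,0,0,0,0,0,0,51.5,0,0,0]
}}

```text
t: 3.0
eef_pos: [561.6, 27.0, 248.8]
tcp_rot: [3.141, -0.001, 0.6]
ft_force: [-0.7, 0.1, 0.3]
opening: 0.497
```

Call:
{"name": "arm_command", "arguments": {
  "motion": [-0.3,0,0,0,0,0,0,-0.3,0,0,0,0,0,0,-0.35,0,0,0,0,0,0,-0.4,0,0,0,0,0,0,-0.45,0,0,0,0,0,0,-0.6,0,0,0,0,0,0,-1,0,0,0,0,0,0,-1,0,0,0,0,0,0,-1,0,0,0,0,0,0,-1,0,0,0,0,0,0]
}}

```text
t: 4.0
eef_pos: [561.3, 26.9, 248.5]
tcp_rot: [-3.142, 0.0, 0.6]
ft_force: [-2.6, -2.6, 2.7]
opening: 0.292
```

```bash
cat > st.py <<'E'
from h import *
s=env.state()
for k in('t','eef_pos','tcp_rot','ft_force','moment','opening'):print(k,np.round(s[k],3))
E
python3 st.py
```

```text
t 4.0
eef_pos [561.335  26.938 248.463]
tcp_rot [-3.142  0.     0.6  ]
ft_force [-2.585 -2.629  2.669]
moment [-0.559  0.677  0.016]
opening 0.292
```

Call:
{"name": "arm_command", "arguments": {
  "motion": [-1,0,0,0,0,0,-2,-1,0,0,0,0,0,-5,-1,0,0,0,0,0,-8,-1,0,0,0,0,0,-11,-1,0,0,0,0,0,-14,-1,0,0,0,0,0,-17,-1,0,0,0,0,0,-20,-1,0,0,0,0,0,-20]
}}

```text
t: 4.8
eef_pos: [561.3, 26.9, 248.4]
tcp_rot: [-3.141, 0.0, 0.95]
ft_force: [-4.2, -3.5, 2.1]
opening: 0.288
```

```bash
python3 st.py;python3 - <<'E'
from h import *
for cam in('scene','top'):
    im,d=env.read_camera(cam)
    a=(220,350,110,250) if cam=='scene' else (300,450,150,270)
    cv2.imwrite(f'pics/{cam}2z.png',cv2.resize(im[a[2]:a[3],a[0]:a[1],::-1],None,fx=4,fy=4,interpolation=cv2.INTER_CUBIC))
E
```

```text
t 4.8
eef_pos [561.305  26.918 248.421]
tcp_rot [-3.141  0.     0.95 ]
ft_force [-4.167 -3.52   2.106]
moment [-0.54   0.679  0.105]
opening 0.288
```

View pics/scene2z.png

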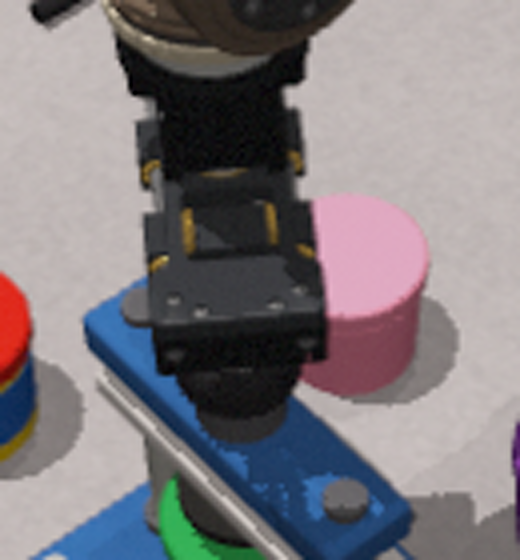

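View pics/top2z.png

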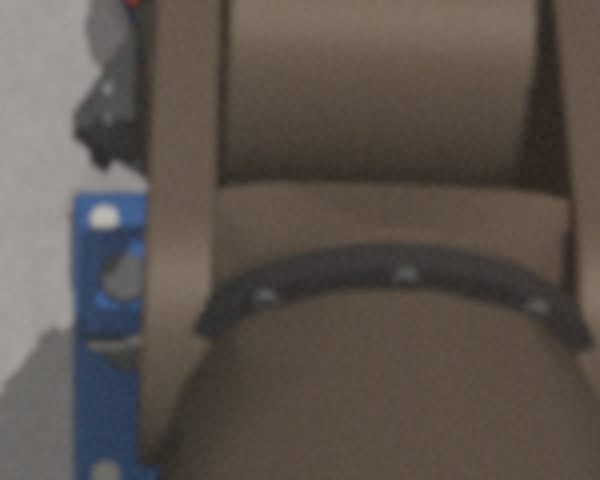

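The hand hides the knob in both views. The moment about z is about 0.1 N m with the hand holding, so the knob is turning with its friction. I'll carry on to about 1.1 rad in total.

Call:
{"name": "arm_command", "arguments": {
  "motion": [-1,0,0,0,0,0,-3,-1,0,0,0,0,0,-6,-1,0,0,0,0,0,-9,-1,0,0,0,0,0,-12,-1,0,0,0,0,0,-15,-1,0,0,0,0,0,-18,-1,0,0,0,0,0,-21,-1,0,0,0,0,0,-24,-1,0,0,0,0,0,-27,-1,0,0,0,0,0,-30,-1,0,0,0,0,0,-33,-1,0,0,0,0,0,-36,-1,0,0,0,0,0,-39,-1,0,0,0,0,0,-42]
}}

```text
t: 6.3
eef_pos: [561.3, 26.8, 248.4]
tcp_rot: [-3.141, 0.0, 1.682]
ft_force: [-3.4, -3.3, 1.9]
opening: 0.29
```

```bash
python3 st.py
```

```text
t 6.3
eef_pos [561.287  26.826 248.368]
tcp_rot [-3.141  0.     1.682]
ft_force [-3.421 -3.289  1.864]
moment [-0.673  0.742 -0.072]
opening 0.29
```

Call:
{"name": "arm_command", "arguments": {
  "motion": [-0.8,0,0,0,0,0,0,-0.4,0,0,0,0,0,0,0,0,0,0,0,0,0,0.2,0,0,0,0,0,0,0.6,0,0,-10,0,0,0,0.7,0,0,-25,0,0,0,0.7,0,0,-45,0,0,0,0.7,100,0,-70,0,0,0,0.7,100,0,-70,0,0,0,0.7,100,0,-70,0,0,0]
}}

```text
t: 7.3
eef_pos: [550.1, 130.6, 320.9]
tcp_rot: [3.138, -0.001, 1.685]
ft_force: [-0.3, -0.1, 0.0]
opening: 0.844
```

```bash
cat > look.py <<'E'
import sys
from h import *
n=sys.argv[1]
for cam in('scene','top'):
    im,d=env.read_camera(cam);save(cam+n,im)
    a=(240,330,150,250) if cam=='scene' else (310,440,180,280)
    cv2.imwrite(f'pics/{cam}{n}z.png',cv2.resize(im[a[2]:a[3],a[0]:a[1],::-1],None,fx=6,fy=6,interpolation=cv2.INTER_CUBIC)[:600,:800])
E
python3 st.py; python3 look.py 3
```

```text
t 7.3
eef_pos [550.148 130.558 320.909]
tcp_rot [ 3.138e+00 -1.000e-03  1.685e+00]
ft_force [-0.325 -0.124  0.03 ]
moment [ 0.026  0.031 -0.035]
opening 0.844
```

View pics/scene3z.png

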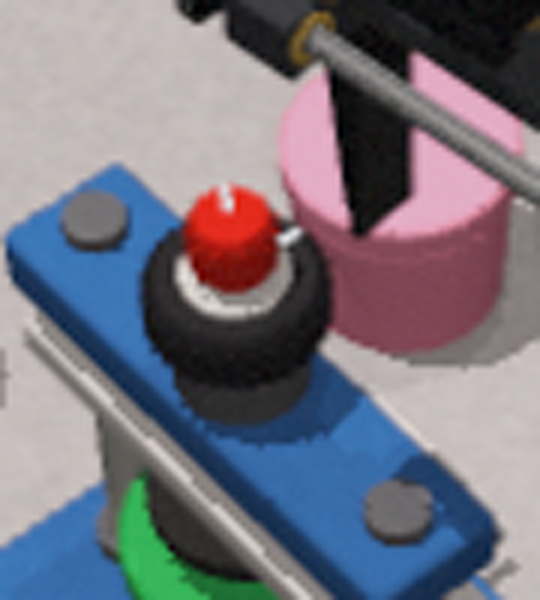

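View pics/top3z.png

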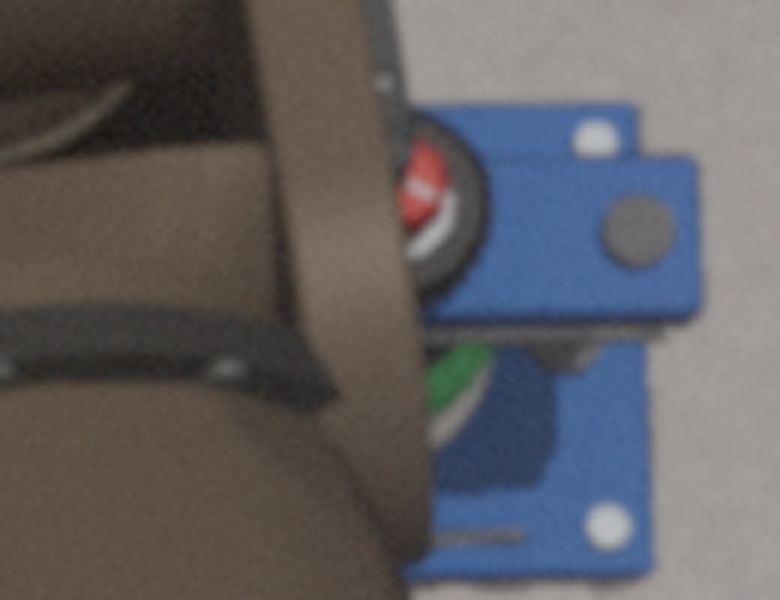

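The scene crop shows the knob's white line has swung about 60° CCW, from (300,95) to (228,195), while the wheel mark still stands at (290,237), so the clamp is slack and the wheel hasn't moved. Now for the handwheel.

Call:
{"name": "arm_command", "arguments": {
  "motion": [0.7,-50,0,0,0,0,0,0.7,-100,0,0,0,0,0,0.7,-100,0,0,0,0,0,0.7,-100,0,30,0,0,0,0.7,-100,0,60,0,0,0,0.7,-100,0,80,0,0,0,0.7,-100,0,95,0,0,0,0.7,-100,0,106,0,0,0,0.7,-100,0,106,0,0,0,0.7,-100,0,106,0,0,0]
}}

```text
t: 8.4
eef_pos: [561.7, 26.8, 212.8]
tcp_rot: [3.141, -0.0, 1.682]
ft_force: [0.3, -0.0, -0.5]
opening: 0.849
```

Call:
{"name": "arm_command", "arguments": {
  "motion": [0.4,0,0,0,0,0,0,0.3,0,0,0,0,0,0,0.25,0,0,0,0,0,0,0.2,0,0,0,0,0,0,0.0,0,0,0,0,0,0,-1,0,0,0,0,0,0,-1,0,0,0,0,0,0,-1,0,0,0,0,0,0]
}}

```text
t: 9.2
eef_pos: [561.6, 26.8, 212.7]
tcp_rot: [3.141, 0.0, 1.682]
ft_force: [-0.7, -4.3, 5.1]
opening: 0.609
```

```bash
python3 st.py
```

```text
t 9.2
eef_pos [561.591  26.835 212.681]
tcp_rot [3.141 0.    1.682]
ft_force [-0.737 -4.329  5.143]
moment [-0.642  0.178  0.045]
opening 0.609
```

Call:
{"name": "arm_command", "arguments": {
  "motion": [-1,0,0,0,0,0,2,-1,0,0,0,0,0,4,-1,0,0,0,0,0,6,-1,0,0,0,0,0,8,-1,0,0,0,0,0,10,-1,0,0,0,0,0,12,-1,0,0,0,0,0,14,-1,0,0,0,0,0,16,-1,0,0,0,0,0,18,-1,0,0,0,0,0,20]
}}

```text
t: 10.2
eef_pos: [561.6, 26.7, 212.7]
tcp_rot: [3.141, 0.001, 1.332]
ft_force: [-0.9, -5.0, 4.5]
opening: 0.605
```

```bash
python3 st.py; python3 look.py 4
```

```text
t 10.2
eef_pos [561.61   26.726 212.679]
tcp_rot [3.141e+00 1.000e-03 1.332e+00]
ft_force [-0.877 -5.048  4.507]
moment [-0.748  0.175  0.32 ]
opening 0.605
```

View pics/scene4z.png

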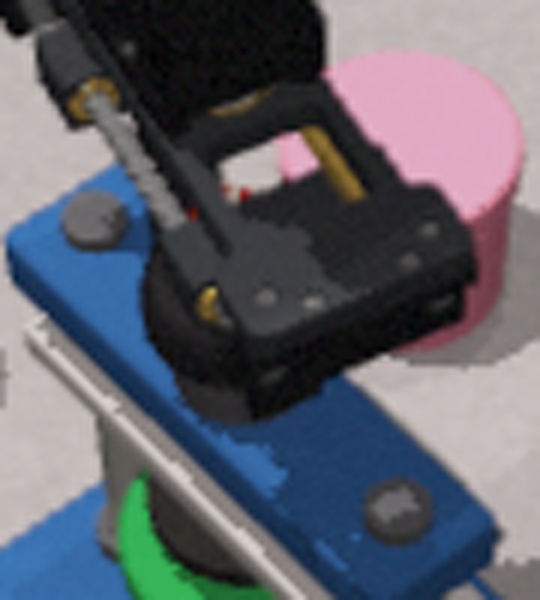

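```bash
cat > mo.py <<'E'
from h import *
a=[]
for i in range(4):
    s=env.state(); a.append([s['moment'][2],s['tau'][5],s['tcp_rot'][2],s['opening']])
    env.read_camera('scene') if i<3 else 0
print(s['t'],np.round(a,3).tolist(),np.round(np.mean(a,0),3))
E
python3 mo.py
```

```text
10.45 [[-0.317, 0.271, 1.332, 0.606], [-0.35, -0.189, 1.333, 0.605], [-0.331, -0.315, 1.333, 0.604], [-0.269, -0.319, 1.333, 0.603]] [-0.317 -0.138  1.333  0.605]
```

Call:
{"name": "arm_command", "arguments": {
  "motion": [-1,0,0,0,0,0,2,-1,0,0,0,0,0,4,-1,0,0,0,0,0,6,-1,0,0,0,0,0,8,-1,0,0,0,0,0,10,-1,0,0,0,0,0,12,-1,0,0,0,0,0,14,-1,0,0,0,0,0,16,-1,0,0,0,0,0,18,-1,0,0,0,0,0,20]
}}

```text
t: 11.45
eef_pos: [561.5, 26.7, 212.7]
tcp_rot: [3.141, 0.0, 0.984]
ft_force: [-1.7, -5.7, 4.9]
opening: 0.608
```

```bash
python3 mo.py
```

```text
11.6 [[0.373, -0.22, 0.984, 0.608], [0.153, -0.092, 0.982, 0.608], [-0.169, 0.267, 0.984, 0.604], [-0.243, -0.13, 0.984, 0.608]] [ 0.029 -0.044  0.983  0.607]
```

Call:
{"name": "arm_command", "arguments": {
  "motion": [-1,0,0,0,0,0,1,-1,0,0,0,0,0,2,-1,0,0,0,0,0,3,-1,0,0,0,0,0,4,-1,0,0,0,0,0,5]
}}

```text
t: 12.1
eef_pos: [561.5, 26.7, 212.7]
tcp_rot: [3.141, 0.0, 0.897]
ft_force: [-0.9, -6.4, 4.4]
opening: 0.607
```

```bash
cat > m1.py <<'E'
from h import *
s=env.state(); print(s['t'],np.round([s['moment'][2],s['tau'][5],s['tcp_rot'][2],s['opening']],3),np.round(s['ft_force'],1))
E
python3 m1.py; python3 look.py 5
```

```text
12.1 [0.374 0.064 0.897 0.607] [-0.9 -6.4  4.4]
```

```bash
python3 - <<'E'
import cv2
im=cv2.imread('pics/scene5.png')
cv2.imwrite('pics/scene5p.png',cv2.resize(im[200:300,220:350],None,fx=6,fy=6,interpolation=cv2.INTER_CUBIC))
im=cv2.imread('pics/scene0.png')
cv2.imwrite('pics/scene0p.png',cv2.resize(im[200:300,220:350],None,fx=6,fy=6,interpolation=cv2.INTER_CUBIC))
E
```

```text
(no output)
```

View pics/scene5p.png

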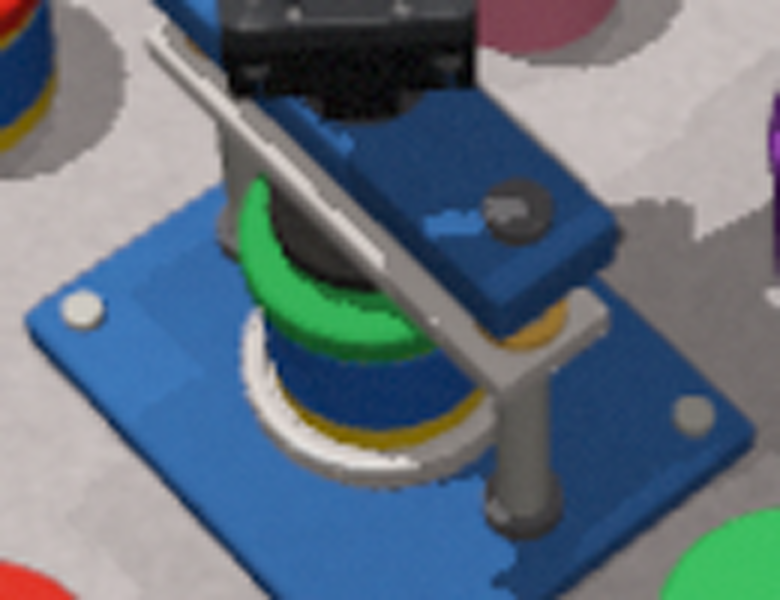

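View pics/scene0p.png

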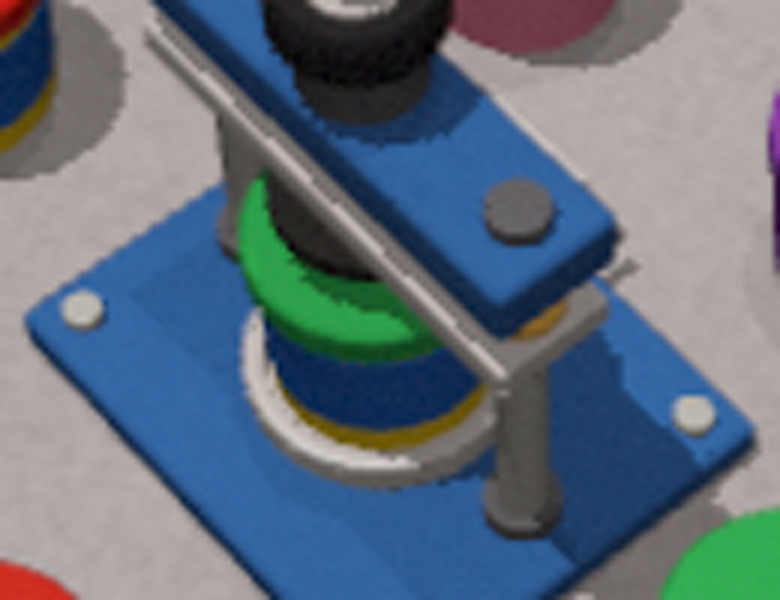

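```bash
python3 - <<'E'
from h import *
cam='scene';im,d=env.read_camera(cam)
c=env.calibration(cam);T=np.array(c['cam_to_world']);Ti=np.linalg.inv(T)
def proj(P): q=P@Ti[:3,:3].T+Ti[:3,3]; return np.stack([c['fx']*q[:,0]/q[:,2]+c['cx'],c['fy']*q[:,1]/q[:,2]+c['cy']],-1)
v,u=np.mgrid[225:265,255:300];z=d[225:265,255:300]
P=np.stack([(u-c['cx'])/c['fx']*z,(v-c['cy'])/c['fy']*z,z],-1)@T[:3,:3].T+T[:3,3]
C=im[225:265,255:300].astype(int)
g=(C[...,1]>C[...,0]+40)&(C[...,1]>C[...,2]+40)
p=P[g];print(len(p),np.histogram(p[:,2],bins=np.arange(60,130,4)),p.min(0),p.max(0))
big=cv2.resize(im[200:300,220:350,::-1],None,fx=6,fy=6,interpolation=cv2.INTER_CUBIC)
a=np.linspace(0,2*np.pi,200)
def draw(r,z,col):
    q=(proj(np.stack([561.8+r*np.cos(a),27.3+r*np.sin(a),0*a+z],-1))-[220,200]+0.5)*6-0.5
    cv2.polylines(big,[q.astype(np.int32)],True,col,1)
for zz,col in((96,(0,0,255)),(104,(0,255,255)),(112,(255,255,255))): draw(46,zz,col)
for zz,col in((104,(0,0,255)),(110,(0,255,255)),(116,(255,255,255))): draw(35,zz,col)
cv2.imwrite('pics/fit.png',big)
E
```

```text
362 (array([  0,   1,   0,   0,   0,   0,   0,   0,   1,  19,  26,  75, 201,
        34,   0,   1,   0]), array([ 60,  64,  68,  72,  76,  80,  84,  88,  92,  96, 100, 104, 108,
       112, 116, 120, 124, 128])) [564.497824   -43.80459213  49.77803646] [ 944.79627382  542.20340898 1043.86874165]
```

View pics/fit.png

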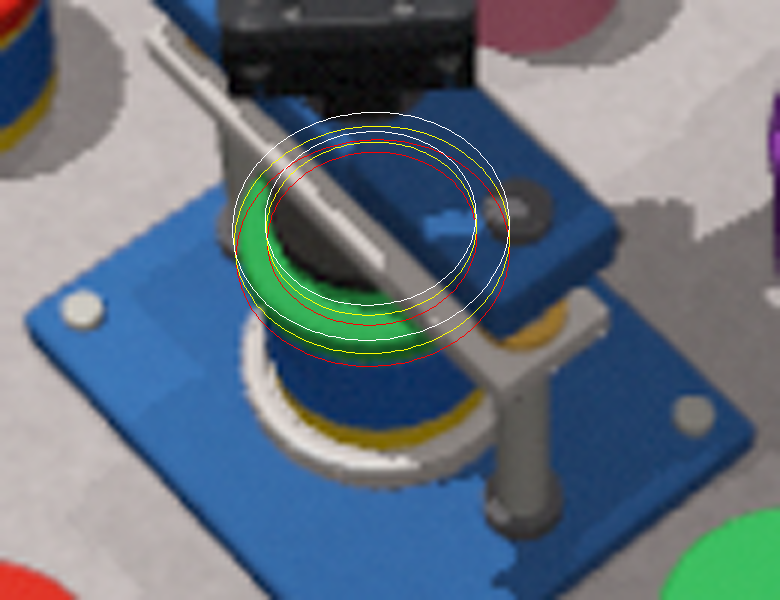

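The overlay puts the lid top at about z 112 and the pad underside around 123–125, which leaves roughly 9–12 mm of gap. I can go another 40° freely and then feel for the lid.

Call:
{"name": "arm_command", "arguments": {
  "motion": [-1,0,0,0,0,0,2,-1,0,0,0,0,0,4,-1,0,0,0,0,0,6,-1,0,0,0,0,0,8,-1,0,0,0,0,0,10,-1,0,0,0,0,0,12,-1,0,0,0,0,0,14,-1,0,0,0,0,0,16,-1,0,0,0,0,0,18,-1,0,0,0,0,0,20]
}}

```text
t: 13.25
eef_pos: [561.5, 26.6, 212.7]
tcp_rot: [3.141, 0.0, 0.548]
ft_force: [-1.8, -5.4, 5.0]
opening: 0.606
```

```bash
python3 m1.py
```

```text
13.25 [ 0.336 -0.22   0.548  0.606] [-1.8 -5.4  5. ]
```

Call:
{"name": "arm_command", "arguments": {
  "motion": [-1,0,0,0,0,0,1,-1,0,0,0,0,0,2,-1,0,0,0,0,0,3,-1,0,0,0,0,0,4,-1,0,0,0,0,0,5]
}}

```text
t: 13.75
eef_pos: [561.5, 26.6, 212.7]
tcp_rot: [3.141, 0.0, 0.461]
ft_force: [-1.2, -5.6, 5.9]
opening: 0.608
```

```bash
python3 m1.py
```

```text
13.75 [0.407 0.064 0.461 0.608] [-1.2 -5.6  5.9]
```

Call:
{"name": "arm_command", "arguments": {
  "motion": [-1,0,0,0,0,0,1,-1,0,0,0,0,0,2,-1,0,0,0,0,0,3,-1,0,0,0,0,0,4,-1,0,0,0,0,0,5]
}}

```text
t: 14.25
eef_pos: [561.5, 26.6, 212.7]
tcp_rot: [3.141, 0.0, 0.374]
ft_force: [-1.5, -6.0, 5.8]
opening: 0.61
```

```bash
python3 m1.py
```

```text
14.25 [0.369 0.064 0.374 0.61 ] [-1.5 -6.   5.8]
```

Call:
{"name": "arm_command", "arguments": {
  "motion": [-1,0,0,0,0,0,1,-1,0,0,0,0,0,2,-1,0,0,0,0,0,3,-1,0,0,0,0,0,4,-1,0,0,0,0,0,5]
}}

```text
t: 14.75
eef_pos: [561.4, 26.6, 212.7]
tcp_rot: [3.141, 0.0, 0.286]
ft_force: [-2.5, -6.2, 5.8]
opening: 0.609
```

```bash
python3 m1.py
```

```text
14.75 [0.328 0.064 0.286 0.609] [-2.5 -6.2  5.8]
```

Call:
{"name": "arm_command", "arguments": {
  "motion": [-1,0,0,0,0,0,1,-1,0,0,0,0,0,2,-1,0,0,0,0,0,3,-1,0,0,0,0,0,4,-1,0,0,0,0,0,5]
}}

```text
t: 15.25
eef_pos: [561.4, 26.6, 212.7]
tcp_rot: [3.141, 0.0, 0.199]
ft_force: [-2.6, -7.0, 6.6]
opening: 0.607
```

```bash
python3 m1.py
```

```text
15.25 [0.357 0.064 0.199 0.607] [-2.6 -7.   6.6]
```

Call:
{"name": "arm_command", "arguments": {
  "motion": [-1,0,0,0,0,0,1,-1,0,0,0,0,0,2,-1,0,0,0,0,0,3,-1,0,0,0,0,0,4]
}}

```text
t: 15.65
eef_pos: [561.4, 26.6, 212.7]
tcp_rot: [3.141, 0.0, 0.129]
ft_force: [-2.1, -6.5, 5.8]
opening: 0.602
```

```bash
python3 m1.py; python3 look.py 6;  python3 - <<'E'
import cv2
im=cv2.imread('pics/scene6.png')
cv2.imwrite('pics/scene6p.png',cv2.resize(im[200:300,220:350],None,fx=6,fy=6,interpolation=cv2.INTER_CUBIC))
E
```

```text
15.65 [0.358 0.064 0.129 0.602] [-2.1 -6.5  5.8]
```

View pics/scene6p.png

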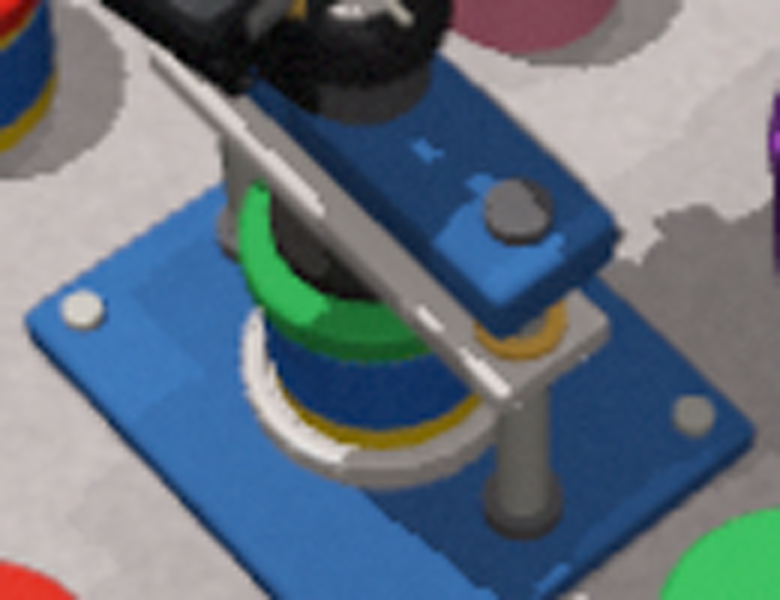

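In the scene crop the pad edge is at about row 300, with contact expected near 308–312. That leaves a few mm, and the torque is still flat.

Call:
{"name": "arm_command", "arguments": {
  "motion": [-1,0,0,0,0,0,1,-1,0,0,0,0,0,2,-1,0,0,0,0,0,3,-1,0,0,0,0,0,4,-1,0,0,0,0,0,5]
}}

```text
t: 16.25
eef_pos: [561.4, 26.6, 212.7]
tcp_rot: [3.141, 0.0, 0.042]
ft_force: [-2.1, -6.1, 6.0]
opening: 0.603
```

```bash
python3 m1.py
```

```text
16.25 [0.317 0.063 0.042 0.603] [-2.1 -6.1  6. ]
```

Call:
{"name": "arm_command", "arguments": {
  "motion": [-1,0,0,0,0,0,1,-1,0,0,0,0,0,2,-1,0,0,0,0,0,3,-1,0,0,0,0,0,4]
}}

```text
t: 16.65
eef_pos: [561.4, 26.6, 212.7]
tcp_rot: [3.141, 0.0, -0.028]
ft_force: [-2.2, -6.3, 6.0]
opening: 0.601
```

```bash
python3 m1.py
```

```text
16.65 [ 0.343  0.084 -0.028  0.601] [-2.2 -6.3  6. ]
```

Call:
{"name": "arm_command", "arguments": {
  "motion": [-1,0,0,0,0,0,1,-1,0,0,0,0,0,2,-1,0,0,0,0,0,3]
}}

```text
t: 16.95
eef_pos: [561.4, 26.6, 212.7]
tcp_rot: [3.141, 0.0, -0.08]
ft_force: [-3.3, -6.3, 5.7]
opening: 0.602
```

```bash
python3 m1.py
```

```text
16.95 [ 0.478  0.165 -0.08   0.602] [-3.3 -6.3  5.7]
```

Call:
{"name": "arm_command", "arguments": {
  "motion": [-1,0,0,0,0,0,1,-1,0,0,0,0,0,2,-1,0,0,0,0,0,3]
}}

```text
t: 17.25
eef_pos: [561.4, 26.6, 212.7]
tcp_rot: [3.141, -0.0, -0.132]
ft_force: [-2.5, -6.2, 5.3]
opening: 0.601
```

```bash
python3 m1.py
```

```text
17.25 [ 0.525  0.245 -0.132  0.601] [-2.5 -6.2  5.3]
```

The joint-6 torque is a clean signal: flat at 0.064, then 0.084, 0.165 and 0.245. The slope matches 0.008 × 180 N m/rad, so contact is at yaw ≈ −0.015 and the pad force is now about 21–22 N. One more degree.

Call:
{"name": "arm_command", "arguments": {
  "motion": [-1,0,0,0,0,0,0.5,-1,0,0,0,0,0,1]
}}

```text
t: 17.45
eef_pos: [561.3, 26.6, 212.7]
tcp_rot: [3.141, 0.0, -0.149]
ft_force: [-2.3, -5.0, 6.2]
opening: 0.604
```

```bash
python3 m1.py
```

```text
17.45 [ 0.57   0.424 -0.149  0.604] [-2.3 -5.   6.2]
```

Call:
{"name": "arm_command", "arguments": {
  "motion": [-0.2,0,0,0,0,0,0,0.25,0,0,0,0,0,0,0.5,0,0,0,0,0,0,0.7,0,0,0,0,0,0,0.7,0,0,0,0,0,0,0.7,0,0,-15,0,0,0,0.7,0,0,-40,0,0,0,0.7,0,0,-70,0,0,0,0.7,0,0,-100,0,0,0,0.7,-110,0,-110,0,0,0,0.7,-110,0,-110,0,0,0,0.7,-110,0,-110,0,0,0,0.7,-110,0,-110,0,0,0]
}}

```text
t: 18.75
eef_pos: [451.9, 43.9, 323.3]
tcp_rot: [-3.141, -0.002, -0.15]
ft_force: [0.7, 0.4, -0.8]
opening: 0.85
```

```bash
python3 st.py; python3 look.py 7
```

```text
t 18.75
eef_pos [451.851  43.888 323.288]
tcp_rot [-3.141e+00 -2.000e-03 -1.500e-01]
ft_force [ 0.655  0.378 -0.836]
moment [-0.055  0.024 -0.013]
opening 0.85
```

View pics/scene7z.png

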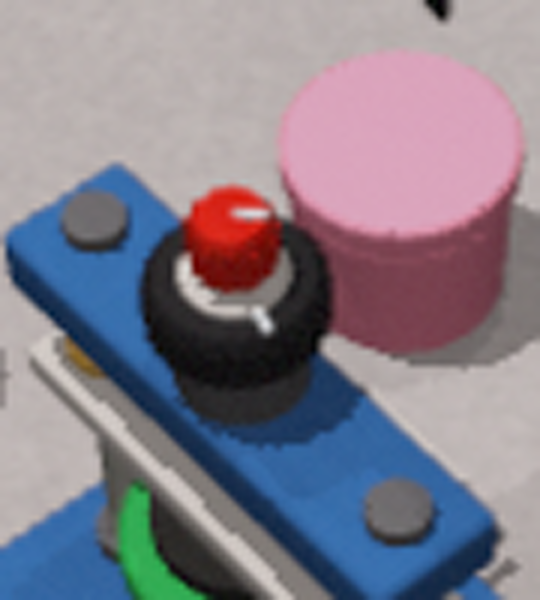

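View pics/top7z.png

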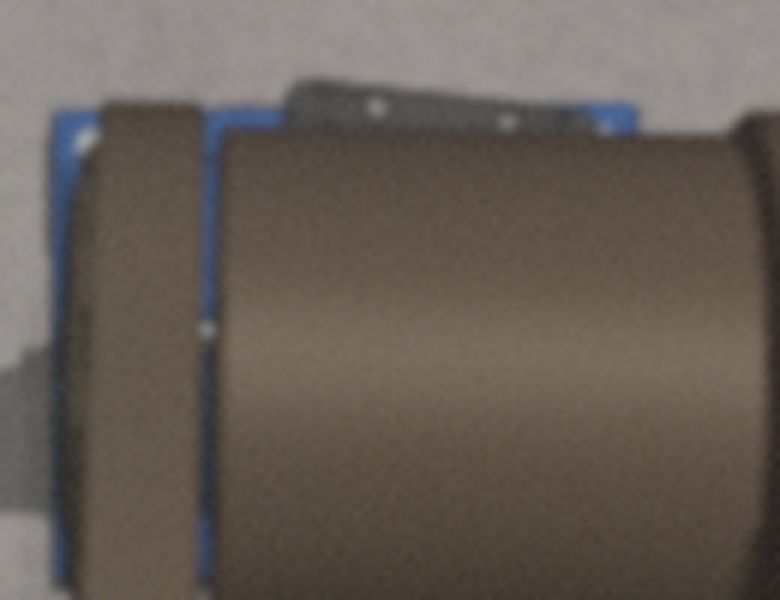

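In the scene crop the wheel mark is now at (262,318) and the knob line points right at (250,213), so the knob rode round with the wheel as expected. Now I'll grip the knob to tighten it.

Call:
{"name": "arm_command", "arguments": {
  "motion": [0,50,0,0,0,0,0,0,100,0,0,0,0,0,0,110,0,0,0,0,0,0,110,0,0,0,0,0,0,110,0,30,0,0,0,0,110,0,55,0,0,0,0,110,0,67,0,0,0,0,110,0,74,0,0,0,0,110,0,74,0,0,0,-0.2,110,0,74,0,0,0,-0.35,110,0,74,0,0,0,-0.4,110,0,74,0,0,0,-0.6,110,0,74,0,0,0,-1,110,0,74,0,0,0,-1,110,0,74,0,0,0,-1,110,0,74,0,0,0,-1,110,0,74,0,0,0]
}}

```text
t: 20.55
eef_pos: [561.5, 27.1, 249.0]
tcp_rot: [-3.141, -0.001, -0.151]
ft_force: [-1.7, 0.7, 5.1]
opening: 0.289
```

```bash
python3 st.py; python3 m1.py
```

```text
t 20.55
eef_pos [561.469  27.066 248.969]
tcp_rot [-3.141e+00 -1.000e-03 -1.510e-01]
ft_force [-1.743  0.733  5.12 ]
moment [-0.024  0.514  0.003]
opening 0.289
20.55 [ 0.003 -0.006 -0.151  0.289] [-1.7  0.7  5.1]
```

Tighten by 50° of the 62° first, at a steady 2° per row to get a torque reading.

Call:
{"name": "arm_command", "arguments": {
  "motion": [-1,0,0,0,0,0,3,-1,0,0,0,0,0,6,-1,0,0,0,0,0,9,-1,0,0,0,0,0,12,-1,0,0,0,0,0,15,-1,0,0,0,0,0,18,-1,0,0,0,0,0,21,-1,0,0,0,0,0,24,-1,0,0,0,0,0,27,-1,0,0,0,0,0,30,-1,0,0,0,0,0,33,-1,0,0,0,0,0,36,-1,0,0,0,0,0,39,-1,0,0,0,0,0,42,-1,0,0,0,0,0,45,-1,0,0,0,0,0,47,-1,0,0,0,0,0,48,-1,0,0,0,0,0,49,-1,0,0,0,0,0,50]
}}

```text
t: 22.45
eef_pos: [561.7, 26.9, 249.0]
tcp_rot: [-3.141, -0.001, -1.024]
ft_force: [-1.2, 0.1, 4.4]
opening: 0.286
```

```bash
python3 m1.py
```

```text
22.45 [ 0.162 -0.124 -1.024  0.286] [-1.2  0.1  4.4]
```

Call:
{"name": "arm_command", "arguments": {
  "motion": [-1,0,0,0,0,0,1,-1,0,0,0,0,0,2,-1,0,0,0,0,0,3,-1,0,0,0,0,0,4]
}}

```text
t: 22.85
eef_pos: [561.7, 26.9, 249.0]
tcp_rot: [-3.141, -0.001, -1.093]
ft_force: [-2.6, -0.6, 5.8]
opening: 0.287
```

```bash
python3 m1.py
```

```text
22.85 [ 0.174 -0.118 -1.093  0.287] [-2.6 -0.6  5.8]
```

Call:
{"name": "arm_command", "arguments": {
  "motion": [-1,0,0,0,0,0,1,-1,0,0,0,0,0,2,-1,0,0,0,0,0,3,-1,0,0,0,0,0,4]
}}

```text
t: 23.25
eef_pos: [561.7, 26.9, 249.0]
tcp_rot: [-3.141, -0.001, -1.163]
ft_force: [-2.4, -0.6, 5.9]
opening: 0.286
```

```bash
python3 m1.py
```

```text
23.25 [ 0.136 -0.11  -1.163  0.286] [-2.4 -0.6  5.9]
```

Call:
{"name": "arm_command", "arguments": {
  "motion": [-1,0,0,0,0,0,1,-1,0,0,0,0,0,2]
}}

```text
t: 23.45
eef_pos: [561.7, 26.9, 249.0]
tcp_rot: [-3.141, -0.001, -1.198]
ft_force: [-1.6, -0.9, 6.5]
opening: 0.29
```

```bash
python3 m1.py
```

```text
23.45 [ 0.22  -0.106 -1.198  0.29 ] [-1.6 -0.9  6.5]
```

Call:
{"name": "arm_command", "arguments": {
  "motion": [-1,0,0,0,0,0,0.5,-1,0,0,0,0,0,1]
}}

```text
t: 23.65
eef_pos: [561.7, 26.9, 249.0]
tcp_rot: [-3.141, -0.001, -1.215]
ft_force: [-1.4, -0.4, 6.4]
opening: 0.288
```

```bash
python3 m1.py
```

```text
23.65 [ 0.143  0.05  -1.215  0.288] [-1.4 -0.4  6.4]
```

Call:
{"name": "arm_command", "arguments": {
  "motion": [-1,0,0,0,0,0,0.5,-1,0,0,0,0,0,1]
}}

```text
t: 23.85
eef_pos: [561.7, 26.9, 249.0]
tcp_rot: [-3.141, -0.001, -1.233]
ft_force: [-2.0, -0.8, 6.6]
opening: 0.285
```

```bash
python3 m1.py
```

```text
23.85 [ 0.153  0.042 -1.233  0.285] [-2.  -0.8  6.6]
```

Call:
{"name": "arm_command", "arguments": {
  "motion": [-1,0,0,0,0,0,0.5,-1,0,0,0,0,0,1]
}}

```text
t: 24.05
eef_pos: [561.7, 26.9, 249.0]
tcp_rot: [-3.141, -0.001, -1.25]
ft_force: [-0.9, -1.9, 5.5]
opening: 0.288
```

```bash
python3 m1.py
```

```text
24.05 [ 0.335  0.218 -1.25   0.288] [-0.9 -1.9  5.5]
```

The moment has risen to 0.335 from about 0.15, so the stop is being met. Another half degree to seat it, still well below the 0.8 N m brake.

Call:
{"name": "arm_command", "arguments": {
  "motion": [-1,0,0,0,0,0,0.5]
}}

```text
t: 24.15
eef_pos: [561.7, 26.8, 249.0]
tcp_rot: [-3.141, -0.001, -1.258]
ft_force: [-1.3, -1.1, 6.4]
opening: 0.287
```

```bash
python3 m1.py
```

```text
24.15 [ 0.484  0.373 -1.258  0.287] [-1.3 -1.1  6.4]
```

The moment is 0.48 and rising steeply, so the knob is home on its stop. I'll let go and retreat.

Call:
{"name": "arm_command", "arguments": {
  "motion": [-0.6,0,0,0,0,0,0,-0.2,0,0,0,0,0,0,0,0,0,0,0,0,0,0.2,0,0,0,0,0,0,0.2,0,0,-15,0,0,0,0.2,0,0,-40,0,0,0,0.2,0,0,-70,0,0,0,0.2,-30,100,-75,0,0,0,0.2,-60,200,-75,0,0,0,0.2,-60,200,-75,0,0,0,0.2,-60,200,-75,0,0,0,0.2,-60,200,-75,0,0,0,0.2,-60,200,-75,0,0,0,0.2,-60,200,-75,0,0,0]
}}

```text
t: 25.55
eef_pos: [353.8, 22.7, 323.7]
tcp_rot: [-3.141, -0.0, -1.259]
ft_force: [0.1, -0.8, -0.2]
opening: 0.6
```

```bash
python3 st.py; python3 look.py 8
```

```text
t 25.55
eef_pos [353.776  22.667 323.674]
tcp_rot [-3.141 -0.    -1.259]
ft_force [ 0.11  -0.836 -0.183]
moment [-0.061  0.114 -0.015]
opening 0.6
```

View pics/scene8z.png

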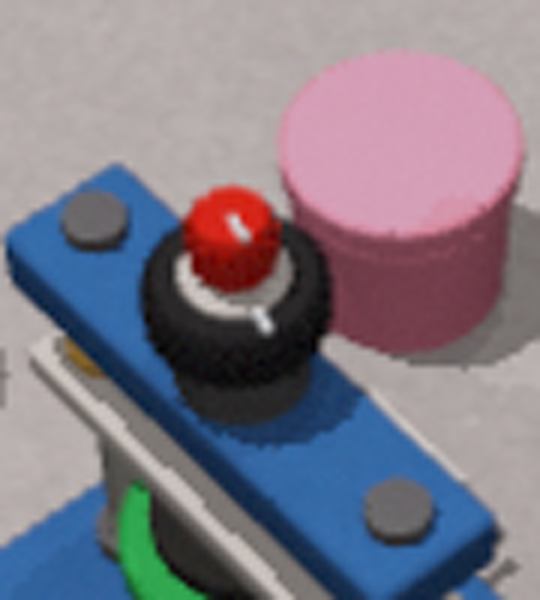

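View pics/scene8.png

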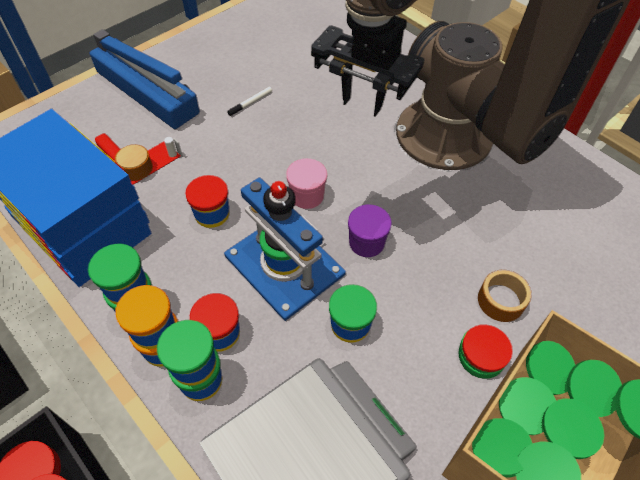

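The wheel mark hasn't moved, still at (262,318) in the crop. The knob line at (238,228) lines up with it, as it did at the start. The other things stand where they were, and the gripper is clear at (370,70). Handing in.

```bash
python3 -c "
from h import *
env.job_done(); print(env.state()['t'])"
```

```text
the job is handed in; nothing more can be done
the job is handed in; nothing more can be done
```

The lid is pressed with about 25 N, the red knob is tight again, and I handed the job in at about 26 s; no verdict is reported.

- **Slackening:** I turned the red knob about 62° (1.08 rad) counterclockwise. The handwheel's mark didn't move.
- **Pressing:** I wound the handwheel 105° clockwise. The wrist torque showed the pad meeting the lid at about 97°. I stopped about 0.13 rad further on. Going by angle and torque, the pad force is 24–26 N. This is inferred, since nothing measures it directly.
- **Tightening:** I turned the knob back about 63.5° to its stop. The moment rose from 0.15 to 0.48 N m over the last 1.5°, still below the 0.8 N m that would force the wheel.
- **Last checks:** In the final picture the wheel mark is where I left it before tightening. The knob line points the same way as the mark, as it did at the start. The gripper is clear of everything, and the other tubs and lids appear undisturbed.

No check failed. The camera estimate of the remaining gap was only good to a few mm, so I relied on the torque to find the lid.

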